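# Match a shield panel by its thickness

### The arm

A 7-joint arm with a two-finger parallel gripper is mounted at the origin on a cart in front of the work surface, level with it; the furniture and walls round the work are solid. World frame = base frame: x ahead of the robot, y to its left, z up, the work surface at z = 0. Lengths are in m, angles in rad, forces in N, time in s.
With the tool pointing down it reaches from about 0.35 to 0.9 m from the base axis. Payload 7.2 kg.
Tool frame: the origin (TCP) lies midway between the tips of the shut fingers; the grasp point (between the pads) lies 19 mm behind it; z points along the fingers, y is the direction in which the jaws open and shut (so a half turn about z gives the same grasp; the last joint's range is limited). The gripper opens to 88 mm and grips with 3 to 60 N. Pads are 20 mm wide; open, the fingers measure 115 mm over their backs; the gripper's body (75 mm by 178 mm) begins 61 mm behind the grasp point.
Start: joints at [-1.387, 0.411, -0.013, 1.596, 0.006, 1.134, -0.082], TCP at [0.156, 0.605, 0.223] pointing down, gripper open.
Joint ranges: [-2.95, 2.95], [-0.29, 1.99], [-1.47, 1.44], [0.14, 2.54], [-1.03, 4.17], [0.13, 1.85], [-2.86, 2.86]. Speed limits (rad/s): [2.39, 2.39, 3.01, 3.01, 3.14, 3.14, 3.14].

### API

Orientations are given as [roll, pitch, yaw] about the fixed x, y, z axes, in that order (R = Rz(yaw) Ry(pitch) Rx(roll)).
In Python, from rig import observe, get_image, camera_model, hand_in gives the robot as it stands. The module is installed in compiled form; this text tells all that it offers.
- The arm moves only by the shell command python3 -m creep 'ROWS' [OPENING] [FORCE]. ROWS is JSON, a list of rows, each a list of 6 numbers: the shift along the world's x, y, z normalised to -1 to 1, where 1 is 0.2 m, then the turn, a rotation vector about the world's x, y, z normalised to -1 to 1, where 1 is pi/2 rad. In form: [[tx, ty, tz, ax, ay, az], ...]. A call has exactly 8 rows; each row is the pose to reach, as a shift and turn from the pose measured when the call began; what a row does not reach only later rows make up. A row lasts 1/12 s, in which the tool goes at most 41.7 mm and 7.16 degrees, less where a joint would pass 70% of its speed; a pose out of reach is approached as far as the arm can. A call with a number of a shift or a turn outside -1 to 1 is refused whole. A call with a gripper value outside its range is refused whole. OPENING is the opening in per cent of the stroke, from 0 (shut) to 100 (fully open), set as the call begins (- or left out, the last holds). The fingers move at their own pace and stop on an object; FORCE is the grip in N (left out, the last holds). Time passes only in rows, so rows that repeat a pose let the fingers close, or fill a call up. It gives the time, the measured TCP pose, the force and the opening at its end, in the units of the state.
- observe(): the state, without advancing time (a new reading comes with each control period).
- get_image(name): name is "scene" or "side" or "wrist"; returns (picture, depth): 400x640x3 uint8, red, green, blue; 400x640 float32, m along the optical axis (not along the pixel's ray), 0 where there is no reading.
- camera_model(name): a dict with "intrinsics" (3x3 intrinsics, pixels), "k1" (the pictures are not rectified: a ray, as slopes to the right and down, at radius r is drawn at 1 + k1 r^2 times it, then the intrinsics apply), "xyz" and "rotation" of the camera in the world. Camera axes: x right, y up, looking along -z (the intrinsics and any distortion apply to the point x, -y, -z); pixel columns grow to the right and rows downward; lengths in m; the calibration is good to about 2 mm. A picture is of the moment at which its call begins: read the wrist's pose just before it. camera_model takes no time and is no camera call; for the wrist camera it gives the pose at the moment of the call.
- hand_in(): hands the job in, once; it reports no verdict.
The state is a dict: "time": time; "joint_pos": joint angles; "joint_velocities": joint speeds; "joint_torque": joint torques, N m; "ee_pos": TCP position; "eef_rot": TCP orientation; "contact_force": force on the tool from outside, world axes, zero at the start; "ft_torque": the same for the moment, N m; "width": finger opening in m.
Only numpy, scipy, OpenCV 4.12 (cv2) and the standard library are available. Lean on these libraries where they do the work, as an engineer would, in place of code of your own. Each camera call takes 0.05 s, during which the arm holds its last target.

### The job

One shield panel already stands beside the petri dish, on the robot's left of it. Pinch it with the gripper to feel how thick its web is, find by pinching the one of the three other panels that is equally thick, pick that one up and set it down upright on the opposite side of the dish, about as far from the dish and roughly parallel to the first. Leave the first panel, the two others and the tape roll where they are.

Things in the scene. Friction and masses are not known exactly. Their poses are not given: they have to be found in the camera images.
- panel_1_c (a point): centre, half-way up (37.5 mm above the underside), of one of four grey shield panels: upright web 80 mm long (along x) on a flat foot 90 x 44 x 8 mm, 75 mm high in all, 0.15 kg; z is up. Webs are 10 mm thick (along y) on two panels, 15 mm on the other two, all else alike; which this is, is not told. Pinch the web from above along y
- panel_2_c (a point): centre, half-way up (37.5 mm above the underside), of one of four grey shield panels: upright web 80 mm long (along x) on a flat foot 90 x 44 x 8 mm, 75 mm high in all, 0.15 kg; z is up. Webs are 10 mm thick (along y) on two panels, 15 mm on the other two, all else alike; which this is, is not told. Pinch the web from above along y
- panel_3_c (a point): centre, half-way up (37.5 mm above the underside), of one of four grey shield panels: upright web 80 mm long (along x) on a flat foot 90 x 44 x 8 mm, 75 mm high in all, 0.15 kg; z is up. Webs are 10 mm thick (along y) on two panels, 15 mm on the other two, all else alike; which this is, is not told. Pinch the web from above along y
- panel_4_c (a point): centre, half-way up (37.5 mm above the underside), of one of four grey shield panels: upright web 80 mm long (along x) on a flat foot 90 x 44 x 8 mm, 75 mm high in all, 0.15 kg; z is up. Webs are 10 mm thick (along y) on two panels, 15 mm on the other two, all else alike; which this is, is not told. Pinch the web from above along y
- dish: round closed petri dish, 90 mm across, 14 mm high, fixed to the bench; origin: centre of its underside. One panel stands with its centre about 90 mm from it along its +y (robot's left), the place for the match is 90 mm along its -y
- near_spot (a point): point on the bench 90 mm from the dish's centre along its +y, where the first panel stands (its centre is over this point within a few mm)
- far_spot (a point): point on the bench 90 mm from the dish's centre along its -y, straight opposite the first panel, where the match shall stand
- tape_roll: bystander: roll of masking tape lying flat, 101 mm across, 24 mm high; origin: centre of its underside
- panel_1: the same panel as its point; origin: centre of its underside, same axes (the centre point lies 0.05 mm lower than half-way on the thin kind and higher on the thick, which the rules use and no reading shows). It may stand beside the dish or be one of the three others
- panel_2: the same panel as its point; origin: centre of its underside, same axes (the centre point lies 0.05 mm lower than half-way on the thin kind and higher on the thick, which the rules use and no reading shows). It may stand beside the dish or be one of the three others
- panel_3: the same panel as its point; origin: centre of its underside, same axes (the centre point lies 0.05 mm lower than half-way on the thin kind and higher on the thick, which the rules use and no reading shows). It may stand beside the dish or be one of the three others
- panel_4: the same panel as its point; origin: centre of its underside, same axes (the centre point lies 0.05 mm lower than half-way on the thin kind and higher on the thick, which the rules use and no reading shows). It may stand beside the dish or be one of the three others
Things that resemble listed ones, but are neither listed nor needed, are in the scene too. Leave any purple or yellow look-alike of the panel_2 alone.

How it is judged:
By the outcome, as a careful person would: the job done as asked, in the order asked, and still so for the second after the job is handed in, with the robot touching nothing.
It also fails if it takes over 67 s, if anything falls off the work surface, if the arm or the gripper's body presses on something with over 40 N, if the wrist force passes 120 N, or if a joint passes its speed limit or range.

## Working session

There is one attempt and no reset: what is moved stays moved. The work goes in short steps, Python scripts to look and compute and a shell command to move; the robot and the scene stay as the last step left them, time stands still between calls to the robot, and variables do not carry over. Pictures are saved under pics/ and viewed, and the job is handed in when it is done.

```bash
mkdir -p pics; cat > h.py <<'E'
import numpy as np, cv2
from rig import observe,get_image,camera_model
def grab(n,tag):
    m=camera_model(n); p,d=get_image(n)
    cv2.imwrite(f'pics/{tag}.png',p[:,:,::-1]); np.savez(f'{tag}.npz',p=p,d=d,K=m['intrinsics'],k1=m['k1'],t=m['xyz'],R=m['rotation'])
def load(tag): return np.load(f'{tag}.npz')
def ray(z,u,v):
    K=z['K'];k1=float(z['k1']); a=np.array([(u-K[0,2])/K[0,0],(v-K[1,2])/K[1,1]])
    s=a.copy()
    for _ in range(20): s=a/(1+k1*(s@s))
    R=np.array(z['R'])
    return np.array(z['t']),R@np.array([s[0],-s[1],-1.0])
def onz(z,u,v,h):
    t,r=ray(z,u,v); return t+r*(h-t[2])/r[2]
def dep(z,u,v):
    t,r=ray(z,u,v); return t+r*z['d'][int(round(v)),int(round(u))]
E
python3 - <<'E'
from h import *
print(observe())
grab('scene','scene0');grab('side','side0');grab('wrist','wrist0')
for n in('scene','side','wrist'):
    m=camera_model(n);print(n,m['xyz'],np.round(m['rotation'],3).tolist(),m['intrinsics'])
E
```

```text
{'time': 0.0, 'joint_pos': array([-1.38717568,  0.41192273, -0.01271431,  1.59702988,  0.00556051,
        1.13429648, -0.0821856 ]), 'joint_velocities': array([-0.00035528, -0.00073843,  0.00036143,  0.00047249,  0.00166691,
        0.00205522, -0.00075562]), 'joint_torque': array([-3.32082791e-04, -5.87957704e+01,  6.41721133e-01, -2.91064811e+01,
       -5.37423429e-02,  1.81322865e-02,  1.31402185e-04]), 'ee_pos': array([0.15563136, 0.60479319, 0.22180063]), 'eef_rot': array([-3.13997288e+00,  7.82208607e-05,  2.88979642e+00]), 'contact_force': array([ 0.27559512, -0.83803142, -0.24972658]), 'ft_torque': array([ 0.05958094, -0.00549861,  0.02171399]), 'width': 0.08748292487520995}
scene [ 0.02807818 -0.59708881  0.98499069] [0.756, -0.009, -0.586] [[479.1322797    0.         314.94298154]
 [  0.         479.1322797  199.80619644]
 [  0.           0.           1.        ]]
side [ 0.58712766 -0.8360824   0.41521759] [1.217, -0.002, 0.074] [[494.61564213   0.         323.68746277]
 [  0.         494.61564213 193.62465438]
 [  0.           0.           1.        ]]
wrist [0.08469183 0.62354615 0.38398266] [-0.271, 0.001, 1.319] [[351.60076179   0.         318.19218327]
 [  0.         351.60076179 201.7747268 ]
 [  0.           0.           1.        ]]
```

```bash
sed -i "s/R=np.array(z\['R'\])/R=Rotation.from_euler('xyz',z['R']).as_matrix()/; 1a from scipy.spatial.transform import Rotation" h.py; cat h.py | head -20
```

```text
import numpy as np, cv2
from scipy.spatial.transform import Rotation
from rig import observe,get_image,camera_model
def grab(n,tag):
    m=camera_model(n); p,d=get_image(n)
    cv2.imwrite(f'pics/{tag}.png',p[:,:,::-1]); np.savez(f'{tag}.npz',p=p,d=d,K=m['intrinsics'],k1=m['k1'],t=m['xyz'],R=m['rotation'])
def load(tag): return np.load(f'{tag}.npz')
def ray(z,u,v):
    K=z['K'];k1=float(z['k1']); a=np.array([(u-K[0,2])/K[0,0],(v-K[1,2])/K[1,1]])
    s=a.copy()
    for _ in range(20): s=a/(1+k1*(s@s))
    R=Rotation.from_euler('xyz',z['R']).as_matrix()
    return np.array(z['t']),R@np.array([s[0],-s[1],-1.0])
def onz(z,u,v,h):
    t,r=ray(z,u,v); return t+r*(h-t[2])/r[2]
def dep(z,u,v):
    t,r=ray(z,u,v); return t+r*z['d'][int(round(v)),int(round(u))]
```

View pics/scene0.png

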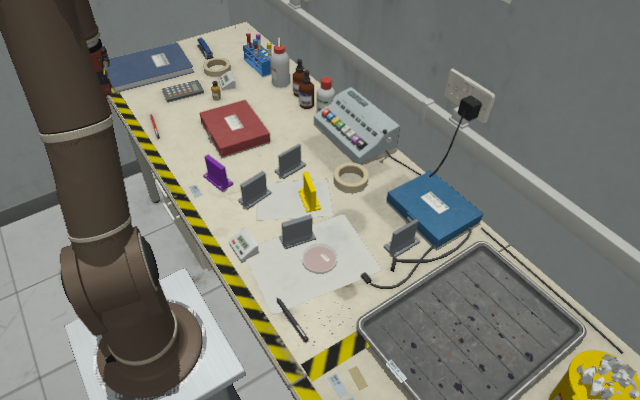

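View pics/side0.png

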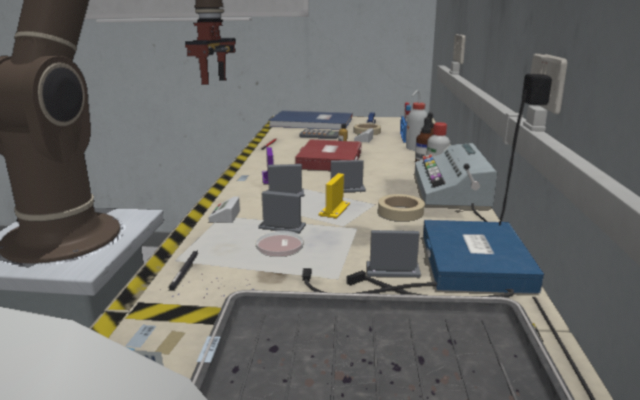

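View pics/wrist0.png

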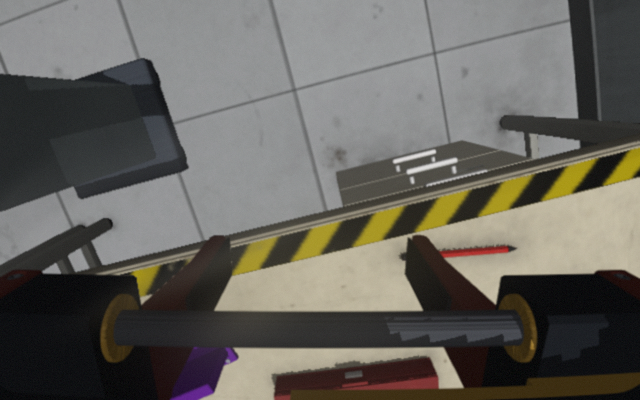

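```bash
python3 - <<'E'
from h import *
for tag in('scene0','side0'):
    z=load(tag);p=z['p'];v,u=np.mgrid[0:400,0:640]
    K=z['K'];und=cv2.undistortPoints(np.stack([u.ravel(),v.ravel()],1).astype(np.float64)[:,None],K,np.array([0.,0,0,0]))[:,0]
    s=und.copy();k=float(z['k1'])
    for _ in range(15): s=und/(1+k*(s**2).sum(1,keepdims=True))
    R=Rotation.from_euler('xyz',z['R']).as_matrix()
    P=(np.c_[s[:,0],-s[:,1],-np.ones(len(s))]*z['d'].reshape(-1,1))@R.T+z['t']
    P=P.reshape(400,640,3);np.save(tag+'P.npy',P)
    rects=dict(first=(278,212,318,250),A=(236,170,274,208),B=(272,144,308,178),C=(380,216,424,256)) if tag=='scene0' else dict(first=(258,188,308,232),A=(262,162,306,194),B=(328,158,368,192),C=(362,228,424,278))
    for n,(a,b,c,d) in rects.items():
        q=P[b:d,a:c].reshape(-1,3); col=p[b:d,a:c].reshape(-1,3).astype(int)
        m=(q[:,2]>.03)&(q[:,2]<.085)&(np.ptp(col,axis=1)<25)&(col.mean(1)<150)
        q=q[m]; 
        if len(q)<10: print(n,len(q));continue
        r=cv2.minAreaRect(q[:,:2].astype(np.float32)*1000)
        top=q[q[:,2]>.070]
        print(tag,n,len(q),'zmax',q[:,2].max().round(4),'rect',np.round(r[0],1),np.round(r[1],1),round(r[2],1),'med',np.median(q[:,:2],0).round(4),'fit',np.round(cv2.fitLine((q[:,:2]*1000).astype(np.float32),cv2.DIST_HUBER,0,.01,.01).ravel(),3),'top',top[:,:2].mean(0).round(4) if len(top) else 0)
    print(P[340,300],P[5,5])
    im=cv2.resize(p[130:290,200:440] if tag=='scene0' else p[150:290,190:440],None,fx=3.2,fy=3.2,interpolation=cv2.INTER_CUBIC)
    cv2.imwrite(f'pics/{tag}c.png',im[:,:,::-1])
E
```

```text
scene0 first 441 zmax 0.0802 rect [431.3  80.8] [18.7 79.2] 81.0 med [0.4281 0.0772] fit [ 9.83000e-01 -1.84000e-01  4.29189e+02  7.63110e+01] top [0.4299 0.0793]
scene0 A 378 zmax 0.0801 rect [411.6 270. ] [81.4 18.3] 8.7 med [0.4086 0.2687] fit [9.82000e-01 1.88000e-01 4.11840e+02 2.68328e+02] top [0.4093 0.2707]
scene0 B 293 zmax 0.0797 rect [556.7 318.3] [84.8 12.9] 8.2 med [0.5548 0.3178] fit [9.90000e-01 1.43000e-01 5.55653e+02 3.17930e+02] top [0.5558 0.3188]
scene0 C 338 zmax 0.079 rect [647.2 -85.1] [81.5 11.8] 2.1 med [ 0.644  -0.0878] fit [ 1.00000e+00  7.00000e-03  6.62851e+02 -8.76530e+01] top [ 0.6472 -0.0852]
[ 0.28520297 -0.16547896 -0.0017024 ] [0.02676494 0.13467136 0.70962718]
side0 first 900 zmax 0.0763 rect [433.5  79.3] [18.1 81.3] 79.4 med [0.435  0.0751] fit [ 9.83000e-01 -1.83000e-01  4.33521e+02  7.49200e+01] top [0.4348 0.0777]
side0 A 739 zmax 0.0763 rect [415.8 232.2] [ 85.1 316.8] 8.8 med [0.4143 0.2671] fit [9.78000e-01 2.09000e-01 4.14035e+02 2.67199e+02] top [0.4169 0.2037]
side0 B 538 zmax 0.0767 rect [555.5 389.3] [ 78.2 161.3] 3.3 med [0.5623 0.3184] fit [9.90000e-01 1.40000e-01 5.61268e+02 3.17959e+02] top [0.5574 0.3191]
side0 C 1273 zmax 0.076 rect [650.4 -85.7] [80.5 13.9] 2.5 med [ 0.6497 -0.0883] fit [ 1.00000e+00  2.30000e-02  6.50296e+02 -8.83630e+01] top [ 0.6497 -0.0867]
[ 0.51668077 -0.29628323  0.00796025] [-1.07349445  1.43080222  0.47178206]
```

View pics/scene0c.png

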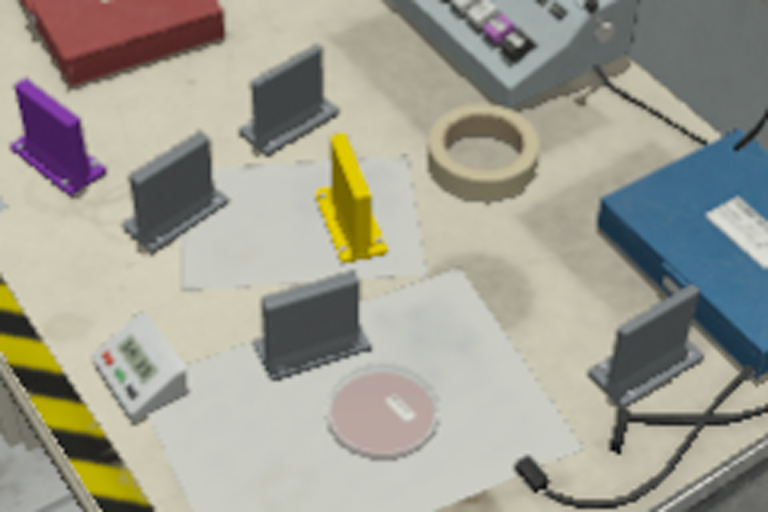

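View pics/side0c.png

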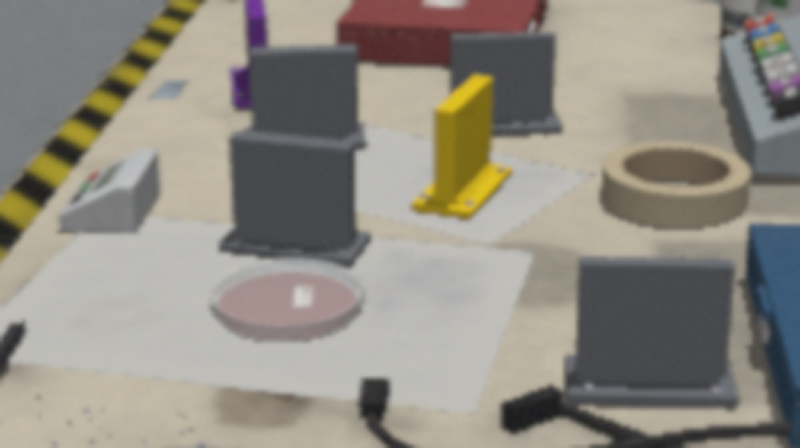

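```bash
python3 - <<'E'
from h import *
P={t:np.load(t+'P.npy') for t in('scene0','side0')}
for t,(u,v) in dict(scene0=(319.7,258),side0=(279.7,243.75)).items():
    z=load(t); print(t,'dish c',onz(z,u,v,.012).round(4))
# tape etc, heights of surroundings
p=P['scene0']
for n,(u,v) in dict(bluebox=(420,200),instr=(355,125),redbox=(235,125),yellowtop=(309,178),tape=(350,168)).items(): print(n,p[v,u].round(3))
# top edge midpoints: px from crops (crop/3.2 + offs): ends of top face (back/front mid)
z=load('scene0')
f=lambda x,y:(x/3.2+200-.34,y/3.2+130-.34)
for n,a,b in [('first',(264,288),(356,275)),('A',(133,178),(209,138)),('B',(254,86),(321,50)),('C',(620,333),(695,291))]:
    A=onz(z,*f(*a),.075);B=onz(z,*f(*b),.075);print(n,((A+B)/2).round(4),np.linalg.norm(A-B).round(4),np.degrees(np.arctan2(*(B-A)[1::-1])).round(1))
E
python3 -m creep '[[0.06,-0.12,0,0,0,0.01],[0.12,-0.25,0,0,0,0.02],[0.18,-0.37,0,0,0,0.03],[0.25,-0.5,0,0,0,0.042],[0.31,-0.63,0,0,0,0.042],[0.37,-0.75,0,0,0,0.042],[0.44,-0.88,0,0,0,0.042],[0.5,-1,0,0,0,0.042]]' 100 10
python3 -m creep '[[0.06,-0.12,0,0,0,0],[0.12,-0.25,0,0,0,0],[0.18,-0.37,0,0,0,0],[0.25,-0.5,0,0,0,0],[0.31,-0.63,0,0,0,0],[0.37,-0.75,0,0,0,0],[0.44,-0.88,0,0,0,0],[0.5,-1,0,0,0,0]]'
```

```text
scene0 dish c [ 0.4419 -0.0108  0.012 ]
side0 dish c [ 0.4462 -0.0198  0.012 ]
bluebox [ 0.771 -0.013  0.035]
instr [0.802 0.328 0.057]
redbox [0.498 0.558 0.035]
yellowtop [0.541 0.19  0.075]
tape [0.7   0.211 0.016]
first [0.4366 0.0874 0.075 ] 0.0735 -22.4
A [0.412  0.2702 0.075 ] 0.0778 5.7
B [0.5558 0.3155 0.075 ] 0.0771 6.9
C [ 0.6462 -0.0868  0.075 ] 0.0772 0.3
time: 0.82
ee_pos: [0.2563, 0.4032, 0.2219]
eef_rot: [-3.14, 0.0, 2.955]
contact_force: [-0.4, 1.2, -0.0]
width: 0.0877
time: 1.48
ee_pos: [0.3567, 0.2016, 0.2219]
eef_rot: [-3.14, 0.0, 2.955]
contact_force: [0.1, -0.3, 0.2]
width: 0.088
```

```bash

python3 -m creep '[[0.06,-0.1,0,0,0,0],[0.12,-0.2,0,0,0,0],[0.18,-0.3,0,0,0,0],[0.24,-0.4,0,0,0,0],[0.3,-0.5,0,0,0,0],[0.375,-0.61,0,0,0,0],[0.375,-0.61,0,0,0,0],[0.375,-0.61,0,0,0,0]]'
python3 - <<'E'
from h import *
grab('wrist','w1');print(observe()['ee_pos'],observe()['eef_rot'])
E
```

```text
time: 2.15
ee_pos: [0.432, 0.0786, 0.2218]
eef_rot: [-3.14, 0.0, 2.952]
contact_force: [0.5, 0.1, 0.1]
width: 0.0877
[0.43146134 0.079616   0.22171682] [-3.14008523e+00 -4.03606240e-04  2.95411530e+00]
```

View pics/w1.png

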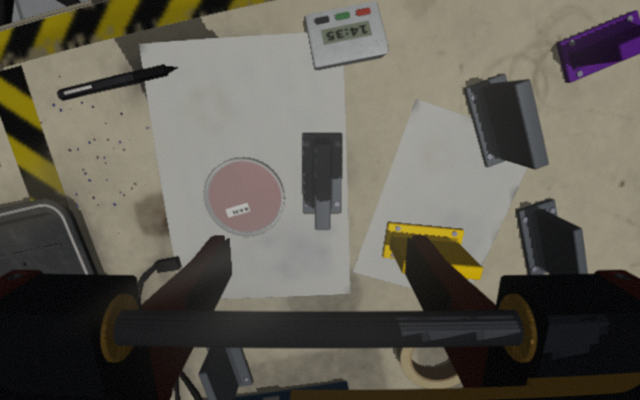

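```bash
python3 - <<'E'
import cv2
im=cv2.imread('pics/w1.png')
cv2.imwrite('pics/w1a.png',cv2.resize(im[120:250,190:360],None,fx=4.6,fy=4.6,interpolation=cv2.INTER_CUBIC))
cv2.imwrite('pics/w1b.png',cv2.resize(im[60:290,450:600],None,fx=2.6,fy=2.6,interpolation=cv2.INTER_CUBIC))
E
```

```text
(no output)
```

View pics/w1a.png

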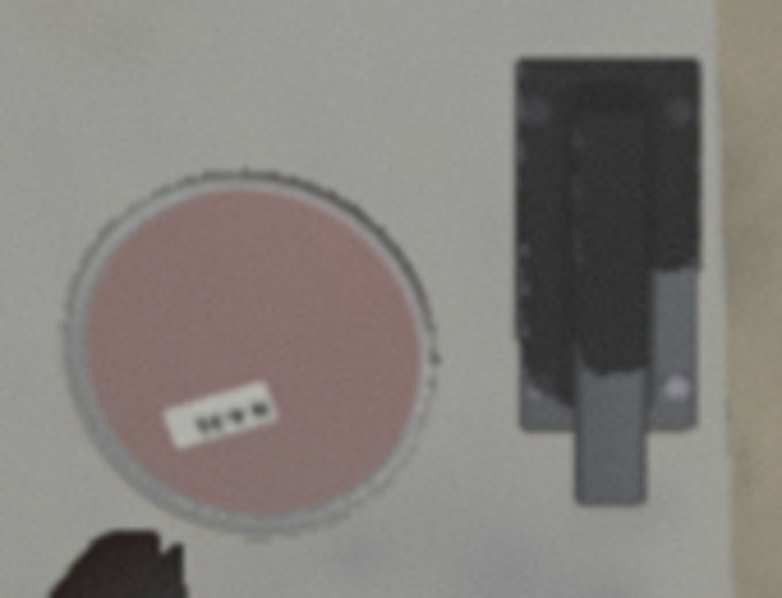

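View pics/w1b.png

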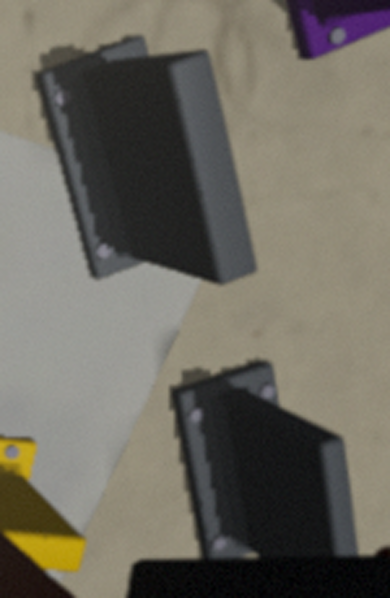

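```bash
python3 - <<'E'
from h import *
z=load('w1')
f=lambda x,y:(x/4.6+190-.39,y/4.6+120-.39)
g=lambda x,y:(x/2.6+450-.31,y/2.6+60-.31)
def quad(n,pts,fn,h):
    q=[onz(z,*fn(*p),h)[:2] for p in pts]
    q=np.array(q);c=q.mean(0)
    a=(q[3]-q[0]+q[2]-q[1])/2;b=(q[1]-q[0]+q[2]-q[3])/2
    print(n,c.round(4),'L',np.linalg.norm(a).round(4),'W',np.linalg.norm(b).round(4),'yaw',np.degrees(np.arctan2(a[1],a[0])).round(1))
    return c
c1=quad('first foot',[(517,60),(698,60),(697,431),(521,431)],f,.008)
q=np.array([onz(z,*f(x,y),.075)[:2] for x,y in[(577,503),(645,503)]]);print('web end',q.round(4),np.linalg.norm(q[0]-q[1]).round(4))
a=np.radians(-10.5);print('centre from end',q.mean(0)-.04*np.array([np.cos(a),np.sin(a)]))
d=np.array([onz(z,*f(x,y),h) for x,y,h in[(86,352,.014),(421,350,.014),(250,190,.014),(255,514,.014)]]);print('dish inner',d.mean(0),np.ptp(d,axis=0))
d2=np.array([onz(z,*f(x,y),.007) for x,y in[(63,340),(436,355),(245,170),(258,540)]]);print('dish outer',d2.mean(0),np.ptp(d2,axis=0))
dc=d2.mean(0)[:2]; v=c1-dc;print('d->first',np.linalg.norm(v),np.degrees(np.arctan2(v[1],v[0])))
print('far',2*dc-c1)
quad('A top',[(170,57),(210,50),(255,270),(222,283)],g,.075)
q=np.array([onz(z,*g(x,y),.075)[:2] for x,y in[(322,437),(343,440)]]);print('B end',q,np.linalg.norm(q[0]-q[1]))
q=np.array([onz(z,*g(x,y),.008)[:2] for x,y in[(37,75),(143,40),(95,278)]]);print('A foot',q)
print((q[1]+q[2])/2)
E
```

```text
first foot [0.4327 0.0823] L 0.089 W 0.0422 yaw -10.5
web end [[0.4695 0.0683]
 [0.4721 0.0818]] 0.0138
centre from end [0.43144791 0.08234937]
dish inner [ 0.43991487 -0.00493416  0.014     ] [0.07739208 0.07851835 0.        ]
dish outer [ 0.44141955 -0.0073856   0.007     ] [0.09051251 0.08800954 0.        ]
d->first 0.09006402193777784 95.57254016897681
far [ 0.4501653  -0.09702398]
A top [0.4103 0.2744] L 0.079 W 0.0128 yaw 10.0
B end [[0.51571558 0.31214627]
 [0.51854357 0.32034368]] 0.00867150658778793
A foot [[0.37155553 0.24312891]
 [0.36552482 0.28667324]
 [0.45779306 0.26038674]]
[0.41165894 0.27352999]
```

```bash

python3 -m creep '[[0.003,0.012,-0.12,0,0,0],[0.003,0.012,-0.25,0,0,0],[0.003,0.012,-0.4,0,0,0],[0.003,0.012,-0.55,0,0,0],[0.003,0.012,-0.7,0,0,0],[0.003,0.012,-0.83,0,0,0],[0.003,0.012,-0.92,0,0,0],[0.003,0.012,-0.92,0,0,0]]'
python3 - <<'E'
from h import *
grab('wrist','w2')
E
```

```text
time: 2.87
ee_pos: [0.4292, 0.0827, 0.0348]
eef_rot: [-3.137, -0.006, 2.956]
contact_force: [-0.4, -0.4, -0.4]
width: 0.0876
```

View pics/w2.png

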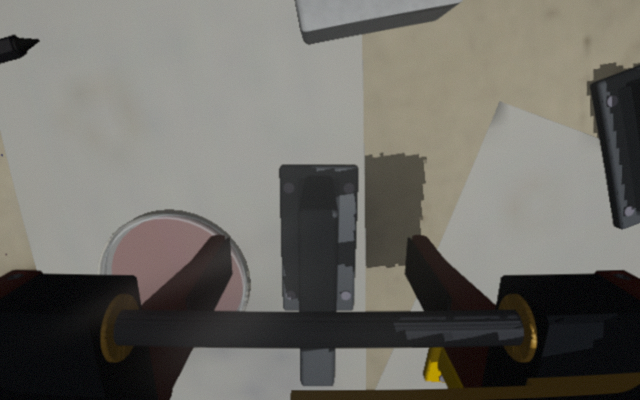

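```bash

python3 -m creep '[[0,0,0,0,0,0],[0,0,0,0,0,0],[0,0,0,0,0,0],[0,0,0,0,0,0],[0,0,0,0,0,0],[0,0,0,0,0,0],[0,0,0,0,0,0],[0,0,0,0,0,0]]' 0 5
python3 -m creep '[[0,0,0,0,0,0],[0,0,0,0,0,0],[0,0,0,0,0,0],[0,0,0,0,0,0],[0,0,0,0,0,0],[0,0,0,0,0,0],[0,0,0,0,0,0],[0,0,0,0,0,0]]'
```

```text
time: 3.58
ee_pos: [0.4303, 0.0826, 0.0366]
eef_rot: [-3.138, -0.004, 2.956]
contact_force: [-0.6, -0.5, -0.1]
width: 0.0382
time: 4.25
ee_pos: [0.4303, 0.0826, 0.0365]
eef_rot: [-3.138, -0.004, 2.955]
contact_force: [-0.0, -0.6, -0.4]
width: 0.0149
```

```bash

python3 -m creep '[[0,0,0,0,0,0],[0,0,0,0,0,0],[0,0,0,0,0,0],[0,0,0,0,0,0],[0,0,0.1,0,0,0],[0,0,0.3,0,0,0],[0,0,0.5,0,0,0],[0,0,0.7,0,0,0]]' 100 5
python3 -m creep '[[0,0.05,0.05,0,0,0.03],[0,0.15,0.1,0,0,0.06],[-0.02,0.3,0.1,0,0,0.1],[-0.04,0.45,0.1,0,0,0.15],[-0.06,0.6,0.1,0,0,0.2],[-0.08,0.75,0.1,0,0,0.236],[-0.1,0.9,0.1,0,0,0.236],[-0.1,0.955,0.1,0,0,0.236]]'
python3 - <<'E'
from h import *
grab('wrist','w3'); print(observe()['ee_pos'],observe()['eef_rot'],observe()['width'])
E
```

```text
time: 4.92
ee_pos: [0.4296, 0.082, 0.178]
eef_rot: [-3.137, -0.005, 2.955]
contact_force: [0.7, 1.5, -0.2]
width: 0.0651
time: 5.58
ee_pos: [0.4082, 0.2773, 0.1979]
eef_rot: [-3.139, -0.005, -2.953]
contact_force: [-0.3, 0.9, 0.7]
width: 0.088
[0.40854857 0.27751717 0.19779131] [-3.13836069 -0.0048828  -2.95250201] 0.08789229086492104
```

View pics/w3.png

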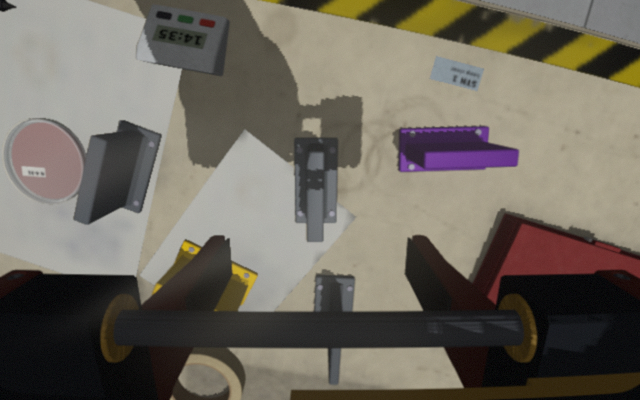

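```bash

python3 -m creep '[[0.01,-0.02,-0.05,0,0,0],[0.01,-0.02,-0.15,0,0,0],[0.01,-0.02,-0.28,0,0,0],[0.01,-0.02,-0.42,0,0,0],[0.01,-0.02,-0.56,0,0,0],[0.01,-0.02,-0.7,0,0,0],[0.01,-0.02,-0.805,0,0,0],[0.01,-0.02,-0.805,0,0,0]]'
python3 - <<'E'
from h import *
grab('wrist','w4')
E
```

```text
time: 6.3
ee_pos: [0.4088, 0.2693, 0.033]
eef_rot: [-3.134, -0.011, -2.955]
contact_force: [0.1, -0.8, -0.3]
width: 0.0876
```

View pics/w4.png

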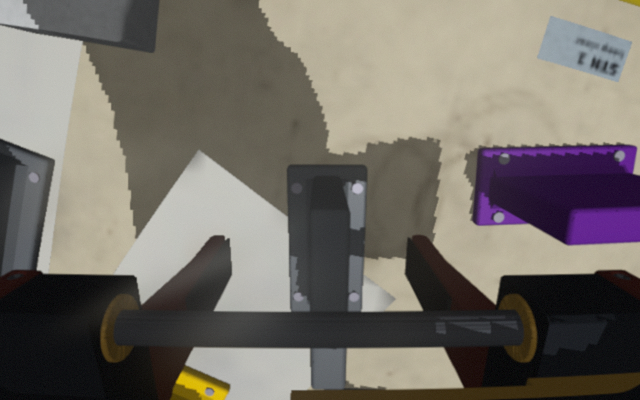

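```bash

python3 -m creep '[[0.005,0.016,0.015,0,0,0],[0.005,0.016,0.015,0,0,0],[0.005,0.016,0.015,0,0,0],[0.005,0.016,0.015,0,0,0],[0.005,0.016,0.015,0,0,0],[0.005,0.016,0.015,0,0,0],[0.005,0.016,0.015,0,0,0],[0.005,0.016,0.015,0,0,0]]'
python3 - <<'E'
from h import *
grab('wrist','w5')
E
```

```text
time: 7.02
ee_pos: [0.4107, 0.2735, 0.0381]
eef_rot: [-3.135, -0.009, -2.955]
contact_force: [0.1, 0.4, 0.2]
width: 0.0877
```

View pics/w5.png

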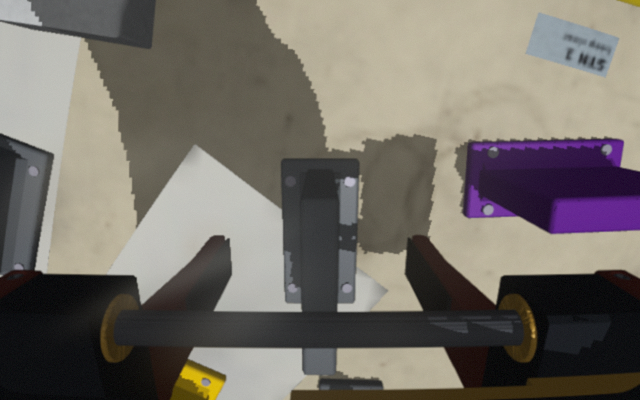

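```bash

python3 -m creep '[[0,0,0,0,0,0],[0,0,0,0,0,0],[0,0,0,0,0,0],[0,0,0,0,0,0],[0,0,0,0,0,0],[0,0,0,0,0,0],[0,0,0,0,0,0],[0,0,0,0,0,0]]' 0 5
python3 -m creep '[[0,0,0,0,0,0],[0,0,0,0,0,0],[0,0,0,0,0,0],[0,0,0,0,0,0],[0,0,0,0,0,0],[0,0,0,0,0,0],[0,0,0,0,0,0],[0,0,0,0,0,0]]'
```

```text
time: 7.73
ee_pos: [0.4107, 0.2735, 0.038]
eef_rot: [-3.135, -0.009, -2.955]
contact_force: [0.2, 0.7, -0.6]
width: 0.0376
time: 8.4
ee_pos: [0.4107, 0.2736, 0.0381]
eef_rot: [-3.135, -0.009, -2.955]
contact_force: [0.1, 1.1, 1.6]
width: 0.015
```

```bash

python3 -m creep '[[0,0,0,0,0,0],[0,0,0,0,0,0],[0,0,0,0,0,0],[0,0,0.1,0,0,0],[0,0,0.25,0,0,0],[0,0,0.42,0,0,0],[0,0,0.58,0,0,0],[0,0,0.75,0,0,0]]' 0 30
python3 -m creep '[[0.005,-0.08,0.03,0,0,-0.03],[0.01,-0.2,0.05,0,0,-0.07],[0.02,-0.32,0.05,0,0,-0.11],[0.03,-0.45,0.05,0,0,-0.15],[0.05,-0.58,0.05,0,0,-0.2],[0.06,-0.7,0.05,0,0,-0.236],[0.08,-0.83,0.05,0,0,-0.236],[0.1,-0.95,0.05,0,0,-0.236]]'
python3 -m creep '[[0.005,-0.1,0,0,0,0],[0.02,-0.22,0,0,0,0],[0.03,-0.34,0,0,0,0],[0.04,-0.46,0,0,0,0],[0.05,-0.58,0,0,0,0],[0.07,-0.7,0,0,0,0],[0.09,-0.85,0,0,0,0],[0.09,-0.85,0,0,0,0]]'
python3 - <<'E'
from h import *
grab('wrist','w6');o=observe(); print(o['ee_pos'],o['eef_rot'],o['width'])
grab('scene','s6')
E
```

```text
time: 9.07
ee_pos: [0.4101, 0.2727, 0.189]
eef_rot: [-3.134, -0.01, -2.955]
contact_force: [0.2, 0.9, -2.5]
width: 0.0152
time: 9.73
ee_pos: [0.4282, 0.0784, 0.197]
eef_rot: [-3.131, -0.013, 2.951]
contact_force: [0.4, 0.0, -1.3]
width: 0.0146
time: 10.4
ee_pos: [0.4437, -0.0991, 0.1956]
eef_rot: [-3.128, -0.015, 2.94]
contact_force: [-0.1, -0.2, -2.0]
width: 0.0147
[ 0.44354315 -0.09640052  0.1953283 ] [-3.12928485 -0.01608797  2.94079771] 0.014678664798095245
```

View pics/w6.png

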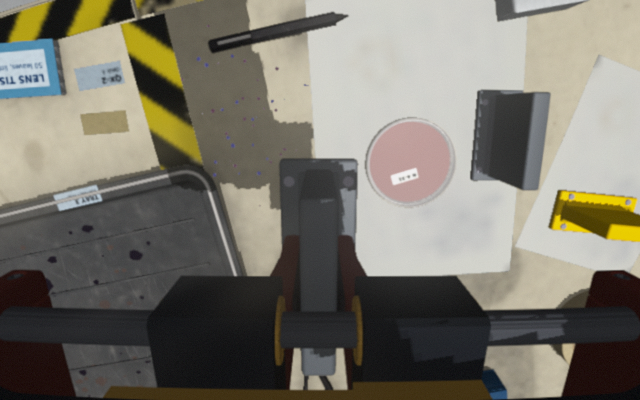

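View pics/s6.png

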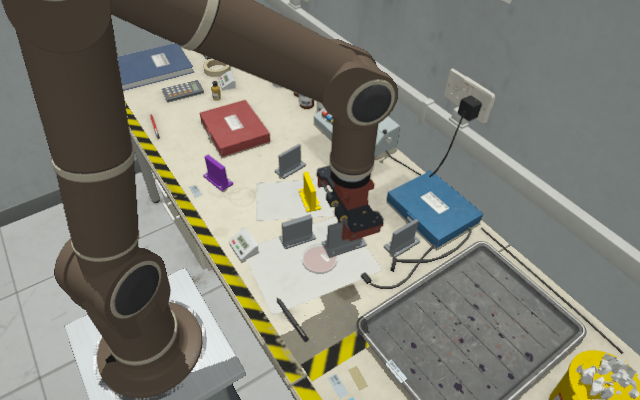

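```bash
python3 - <<'E'
from h import *
z=load('w6')
im=cv2.imread('pics/w6.png')
cv2.imwrite('pics/w6a.png',cv2.resize(im[80:220,355:560],None,fx=3.9,fy=3.9,interpolation=cv2.INTER_CUBIC))
d2=np.array([onz(z,x,y,.007) for x,y in[(365.5,161),(455,161),(410,116.5),(410,206.5)]]);print(d2.mean(0),np.ptp(d2,axis=0))
E
```

```text
[ 0.44159079 -0.00662395  0.007     ] [0.09033037 0.08861584 0.        ]
```

View pics/w6a.png

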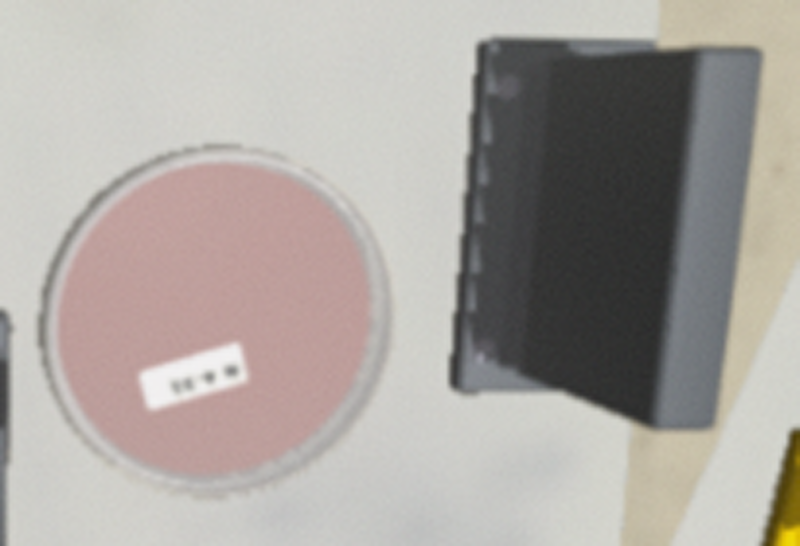

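```bash
python3 - <<'E'
from h import *
z=load('w6')
f=lambda x,y:(x/3.9+355-.37,y/3.9+80-.37)
q=np.array([onz(z,*f(*p),.075)[:2] for p in[(698,47),(762,51),(715,429),(652,425)]])
a=(q[3]-q[0]+q[2]-q[1])/2;c1=q.mean(0)
print('first',c1,np.linalg.norm(a),np.linalg.norm(q[1]-q[0]),'yaw',np.degrees(np.arctan2(a[1],a[0])))
d=np.array([.4415,-.0068]);print('dist',np.linalg.norm(c1-d),'far',2*d-c1)
o=observe();R=Rotation.from_euler('xyz',o['eef_rot'])
yaw=np.degrees(np.arctan2(a[1],a[0]))
T=Rotation.from_euler('xyz',[-3.135,-.009,np.radians(180+yaw)])
print(o['ee_pos'],'turn units',((T*R.inv()).as_rotvec()/(np.pi/2)).round(4))
# carried panel far end top at z= .075+(ee z-.038)
h=.075+o['ee_pos'][2]-.038
# its near foot corners
hf=.008+o['ee_pos'][2]-.038
q=np.array([onz(z,x,y,hf)[:2] for x,y in[(280,159),(357,159)]]);print('carried foot near edge mid',q.mean(0),np.linalg.norm(q[0]-q[1]))
q2=np.array([onz(z,x,y,h)[:2] for x,y in[(302,375),(337,375)]]);print('web far end',q2.mean(0),np.linalg.norm(q2[0]-q2[1]))
m=q.mean(0);e=q2.mean(0);u=(e-m)/np.linalg.norm(e-m);print('ctr',m+.045*u,e-.04*u,np.degrees(np.arctan2(u[1],u[0])))
E
```

```text
first [0.4324224  0.08190879] 0.07812290850906321 0.013537499659109038 yaw -10.5719799894977
dist 0.08917203629507635 far [ 0.4505776  -0.09550879]
[ 0.44374132 -0.09430252  0.19537489] turn units [ 0.0021 -0.0052  0.0086]
carried foot near edge mid [ 0.39989573 -0.090218  ] 0.04246087784057637
web far end [ 0.48284572 -0.10580662] 0.015161185740732299
ctr [ 0.44412154 -0.09852927] [ 0.44353389 -0.09841883] -10.643340485181252
```

```bash

python3 -m creep '[[0.02,0,-0.05,0.002,-0.005,0.008],[0.035,0,-0.15,0.002,-0.005,0.008],[0.035,0,-0.28,0.002,-0.005,0.008],[0.035,0,-0.42,0.002,-0.005,0.008],[0.035,0,-0.54,0.002,-0.005,0.008],[0.035,0,-0.64,0.002,-0.005,0.008],[0.035,0,-0.7,0.002,-0.005,0.008],[0.035,0,-0.7,0.002,-0.005,0.008]]'
python3 -m creep '[[0,0,0,0,0,0],[0,0,0,0,0,0],[0,0,0,0,0,0],[0,0,0,0,0,0],[0,0,0,0,0,0],[0,0,0,0,0,0],[0,0,0,0,0,0],[0,0,0,0,0,0]]'
python3 - <<'E'
from h import *
grab('wrist','w7');o=observe(); print(o['ee_pos'],o['eef_rot'],o['width'])
grab('side','s7')
E
```

```text
time: 11.17
ee_pos: [0.4473, -0.0938, 0.0524]
eef_rot: [-3.133, -0.016, 2.955]
contact_force: [-1.0, 0.2, -2.1]
width: 0.0147
time: 11.83
ee_pos: [0.4474, -0.0937, 0.0526]
eef_rot: [-3.134, -0.016, 2.955]
contact_force: [-0.0, 0.3, -1.5]
width: 0.0148
[ 0.44737784 -0.09372687  0.05252163] [-3.13357953 -0.01567064  2.95513242] 0.014677021755361208
```

View pics/w7.png

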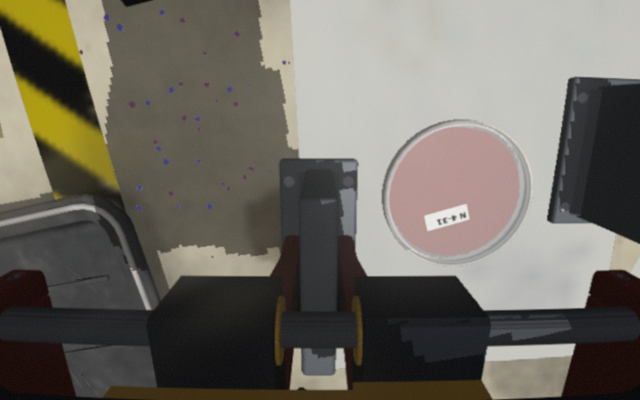

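View pics/s7.png

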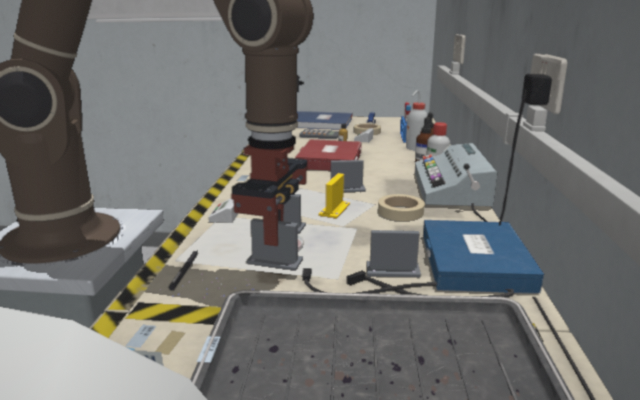

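```bash
python3 - <<'E'
from h import *
z=load('w7')
h0=.0525-.038
d2=np.array([onz(z,x,y,.007) for x,y in[(383,190),(533,190),(457,119),(457,264)]]);print('dish',d2.mean(0),np.ptp(d2,axis=0))
q=np.array([onz(z,x,y,.008+h0)[:2] for x,y in[(280,159),(357,159)]]);m=q.mean(0)
q2=np.array([onz(z,x,y,.075+h0)[:2] for x,y in[(302,375),(337,375)]]);e=q2.mean(0)
u=(e-m)/np.linalg.norm(e-m);print('ctr',m+.045*u,e-.04*u,np.degrees(np.arctan2(u[1],u[0])))
o=observe();R=Rotation.from_euler('xyz',o['eef_rot'])
T=Rotation.from_euler('xyz',[-3.135,-.009,2.955])
print(((T*R.inv()).as_rotvec()/(np.pi/2)).round(4))
E
```

```text
dish [ 0.44147665 -0.00548773  0.007     ] [9.16404483e-02 9.18790868e-02 2.77555756e-17]
ctr [ 0.44786573 -0.09320753] [ 0.44723216 -0.09309546] -10.03127616433438
[ 0.0001 -0.0044 -0.0001]
```

```bash

python3 -m creep '[[0.01,-0.005,0,0,-0.004,-0.004],[0.02,-0.01,-0.01,0,-0.006,-0.004],[0.02,-0.01,-0.02,0,-0.006,-0.004],[0.02,-0.01,-0.035,0,-0.006,-0.004],[0.02,-0.01,-0.05,0,-0.006,-0.004],[0.02,-0.01,-0.06,0,-0.006,-0.004],[0.02,-0.01,-0.066,0,-0.006,-0.004],[0.02,-0.01,-0.066,0,-0.006,-0.004]]'
python3 -c "
from rig import *;o=observe();print(o['ee_pos'],o['eef_rot'],o['contact_force'])"
```

```text
time: 12.6
ee_pos: [0.4511, -0.0957, 0.0389]
eef_rot: [-3.135, -0.007, 2.949]
contact_force: [-0.7, 0.5, -2.0]
width: 0.015
[ 0.45110945 -0.09574922  0.03889709] [-3.1350989  -0.00716363  2.94887033] [-0.68571521  0.53031811 -1.95324644]
```

```bash

python3 -m creep '[[0,0,-0.002,0,0,0],[0,0,-0.004,0,0,0],[0,0,-0.006,0,0,0],[0,0,-0.008,0,0,0],[0,0,-0.008,0,0,0],[0,0,-0.008,0,0,0],[0,0,-0.008,0,0,0],[0,0,-0.008,0,0,0]]'
python3 -c "
from rig import *;o=observe();print(o['ee_pos'],o['eef_rot'],o['contact_force'])"
```

```text
time: 13.27
ee_pos: [0.4512, -0.0958, 0.038]
eef_rot: [-3.136, -0.007, 2.949]
contact_force: [-3.0, -0.3, 9.3]
width: 0.0147
[ 0.45116015 -0.09578393  0.03800876] [-3.13577731 -0.00695884  2.94863722] [-3.00694612 -0.3278759   9.29377099]
```

Contact with the bench (+9 N). Release, then lift.

```bash

python3 -m creep '[[0,0,0,0,0,0],[0,0,0,0,0,0],[0,0,0,0,0,0],[0,0,0,0,0,0],[0,0,0,0,0,0],[0,0,0,0,0,0],[0,0,0,0,0,0],[0,0,0,0,0,0]]' 100 5
python3 -m creep '[[0,0,0.02,0,0,0],[0,0,0.08,0,0,0],[0,0,0.2,0,0,0],[0,0,0.35,0,0,0],[0,0,0.5,0,0,0],[0,0,0.65,0,0,0],[0,0,0.8,0,0,0],[0,0,0.9,0,0,0]]'
python3 -m creep '[[0,0.1,0,0,0,0],[0,0.2,0,0,0,0],[0,0.3,0,0,0,0],[0,0.4,0,0,0,0],[0,0.45,0,0,0,0],[0,0.45,0,0,0,0],[0,0.45,0,0,0,0],[0,0.45,0,0,0,0]]'
python3 - <<'E'
from h import *
grab('wrist','w8');grab('side','s8');grab('scene','c8');o=observe(); print(o['ee_pos'],o['eef_rot'],o['width'],o['contact_force'])
im=cv2.imread('pics/w8.png');
E
```

```text
time: 13.93
ee_pos: [0.4512, -0.0958, 0.038]
eef_rot: [-3.136, -0.007, 2.949]
contact_force: [-0.1, -0.3, 0.0]
width: 0.0644
time: 14.6
ee_pos: [0.4516, -0.0963, 0.2209]
eef_rot: [-3.136, -0.004, 2.948]
contact_force: [0.4, 0.0, 0.4]
width: 0.0882
time: 15.27
ee_pos: [0.4516, -0.0075, 0.2209]
eef_rot: [-3.136, -0.004, 2.947]
contact_force: [0.1, -1.0, 0.4]
width: 0.0878
[ 0.45161901 -0.00741539  0.22090441] [-3.13612119 -0.00437404  2.94605439] 0.08807340645533625 [-0.36170174 -0.43760715 -0.12391129]
```

View pics/w8.png

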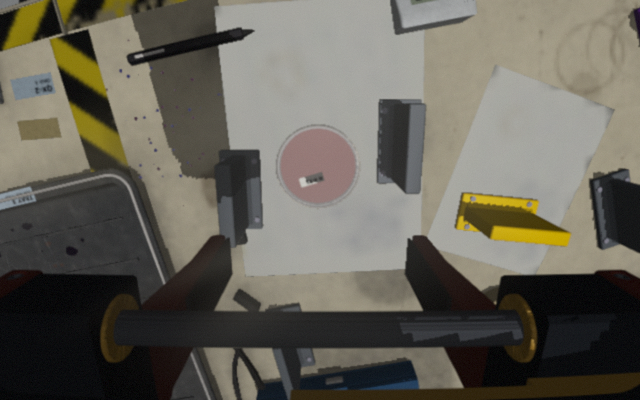

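View pics/s8.png

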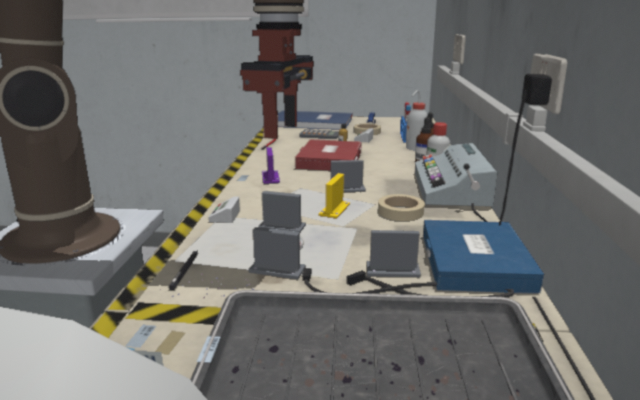

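```bash
python3 - <<'E'
import cv2
im=cv2.imread('pics/w8.png')
cv2.imwrite('pics/w8a.png',cv2.resize(im[85:255,205:435],None,fx=3.4,fy=3.4,interpolation=cv2.INTER_CUBIC))
E
```

```text
(no output)
```

View pics/w8a.png

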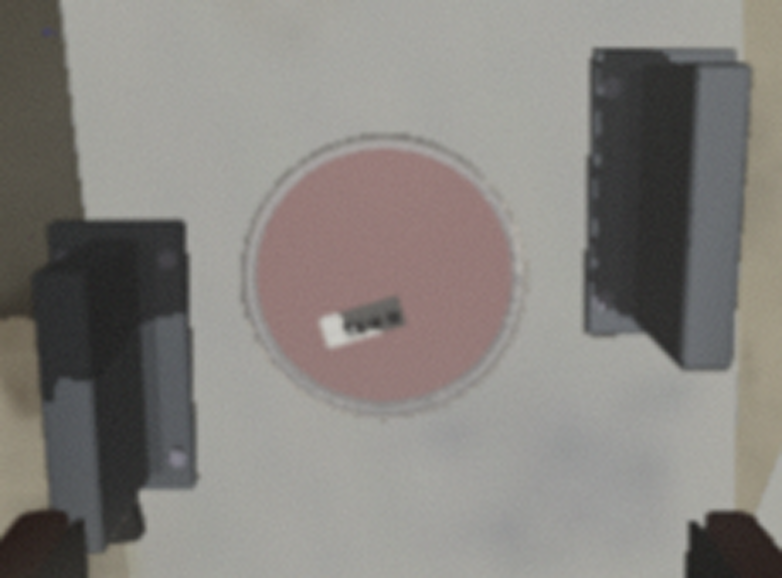

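```bash
python3 - <<'E'
from h import *
z=load('w8')
f=lambda x,y:(x/3.4+205-.35,y/3.4+85-.35)
def quad(n,pts):
    q=np.array([onz(z,*f(*p),.075)[:2] for p in pts]);a=(q[3]-q[0]+q[2]-q[1])/2;c=q.mean(0)
    print(n,c.round(4),np.linalg.norm(a).round(4),np.linalg.norm(q[1]-q[0]).round(4),'yaw',np.degrees(np.arctan2(a[1],a[0])).round(1));return c
d=np.array([onz(z,*f(x,y),.007)[:2] for x,y in[(243,275),(524,275),(385,134),(385,415)]]);print(d.mean(0),np.ptp(d,axis=0));d=d.mean(0)
a=quad('first',[(697,65),(750,65),(732,369),(684,368)])
b=quad('placed',[(36,270),(86,264),(105,548),(52,548)])
print('placed-dish',b-d,np.linalg.norm(b-d),'first-dish',a-d,np.linalg.norm(a-d),'err vs opposite',b-(2*d-a))
z=load('c8')
E
```

```text
[ 0.44165062 -0.00724462] [0.08848527 0.08761997]
first [0.4328 0.0822] 0.0782 0.0133 yaw -10.2
placed [ 0.4503 -0.0949] 0.0788 0.0134 yaw -11.7
placed-dish [ 0.00860108 -0.08763867] 0.08805972449863121 first-dish [-0.0088687   0.08943729] 0.08987593098005454 err vs opposite [-0.00026762  0.00179862]
```

View pics/c8.png

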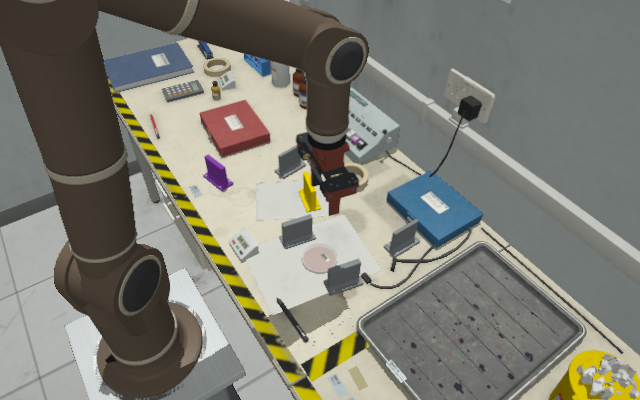

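The placed panel stands upright, about 2 mm off the mirrored spot and within about 2° of parallel. The first panel is where it was, and the arm is clear of everything.

```bash
python3 -c "
from rig import *;print(hand_in(),observe()['time'])"
```

```text
the job is handed in; nothing more can be done
the job is handed in; nothing more can be done
```

The matching panel now stands upright on the opposite side of the dish from the first, and the job is handed in (about 15.4 s used of 67 s).

- **Pinching:** the first panel's web measured 14.9 mm. The nearest panel on the robot's left measured 15.0 mm, so it is the match. I did not pinch the other two, since only two of the four panels are thick.
- **Placing:** I lifted the match over the first panel and lowered it until the wrist felt about 9 N from the bench. I then let go and moved the arm clear.
- **Last camera check:**
  - The placed panel is 88 mm from the dish centre and the first is 90 mm.
  - It stands about 2 mm from the exactly opposite point.
  - The two panels differ by about 1.5° in direction.
  - The first panel is within 1 mm of where it started. The two other panels and the tape roll were not touched.
- **Disagreement:** the side camera put the dish centre roughly 10 mm away from where the scene and wrist cameras did. I used the wrist camera, because three of its views agreed to about 2 mm and showed the dish at its true size.

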